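Load a round blank into the spring magazine

TASK

Load the aluminium blank that fits the magazine: lay the middle-sized disc flat on the spring follower in the magazine's mouth, then press it straight down past the two side catches until they snap over it, and let go so that it stays locked in below the catches. Leave the larger and the smaller disc where they lie.

Things in the scene. Friction and masses are not known exactly. Their poses are not given: they have to be found in the camera images.
- blank_center (a point): The blank to load: the middle-sized of three plain turned aluminium discs lying flat on the bench, 60 mm in diameter and 16 mm thick. The point is the centre of the disc (8 mm above its underside); z is the disc's axis.
- magazine_mouth (a point): Magazine fixed to bench: upright aluminium tube on a dark 130 mm square base, dark catch blocks outside at its +x and -x (out to 57 mm, tops 21 mm below the rim). Point: mouth centre at rim height, 105 mm above the bench; z up. Bore 64 mm, flared over the top 20 mm to 78 mm (outside 86 mm). Two sloped spring catches inside, 20 mm wide, leave 48 mm between; flat undersides 28 mm below the rim.
- big_center (a point): The larger aluminium disc, 84 mm in diameter, 16 mm thick: too wide for the magazine, to be left alone. The point is its centre; z is its axis.
- small_center (a point): The smaller aluminium disc, 38 mm in diameter, 16 mm thick: too small for the magazine, to be left alone. The point is its centre; z is its axis.
- follower (a joint): Flat steel follower in the tube, 48 mm across; value = metres pushed down, 0 to 0.054. At 0 its top is 2 mm above the rim; the spring holds it up with 2.5 N, plus 0.8 N per 10 mm, so a blank's weight does not sink it. Push on the blank's top middle (at most about 15 N) until that top is 30 to 36 mm below the rim: the catches snap over it; let go, it stays with its top 28 mm below the rim (value 0.046).
Mind the look-alikes: they are no part of the job. What is shaped like the part that bears blank_center but brown or yellow is not meant.

How it is judged:
By the outcome, as a careful person would: the job done as asked, in the order asked, and still so for the second after the job is handed in, with the robot touching nothing.
It also fails if it takes over 48 s, if anything falls off the work surface, if the arm or the gripper's body presses on something with over 40 N, if the wrist force passes 120 N, or if a joint passes its speed limit or range.

ROBOT

A 6-joint arm with a two-finger parallel gripper is mounted at the origin on the work surface. World frame = base frame: x ahead of the robot, y to its left, z up, the work surface at z = 0. Lengths are in m, angles in degrees, forces in N, time in s.
With the tool pointing down it reaches from about 0.4 to 0.825 m from the base axis. Payload 7 kg.
Tool frame: the origin (TCP) lies at the very end of the fingers, on their centre line; the grasp point (between the pads) lies 19 mm behind it; x points along the fingers, y is the direction in which the jaws open and shut, and the axes are right-handed (so a half turn about x gives the same grasp; the last joint's range is limited). The gripper opens to 88 mm and grips with 3 to 60 N. Pads are 19 mm wide; open, the fingers measure 130 mm over their backs; the gripper's body (78 mm by 193 mm) begins 47 mm behind the grasp point.
Start: joints at [-58.207, 20.546, 0.682, 0, -70.136, -16.507], TCP at [0.178, -0.651, 0.227] pointing down, gripper open.
Joint ranges: [-176.03, 176.03], [-82.01, 121.73], [-58.28, 71.71], [-173.87, 95.51], [-174.79, -0.11], [-173.66, 173.66]. Speed limits (degrees/s): [136.94, 136.94, 172.46, 180, 180, 180].

INTERFACE

Orientations are given as [roll, pitch, yaw] about the fixed x, y, z axes, in that order (R = Rz(yaw) Ry(pitch) Rx(roll)).
In Python, from plant import * gives the robot as it stands. The module is installed in compiled form; this text tells all that it offers.
- The arm moves only by the shell command python3 -m creep 'ROWS' [FORCE]. ROWS is a JSON object of lists of equal length, an entry for each row: "jaw": the closure, from -1 (fully open) to 1 (shut); "translation": the shift along the tool's x, y, z in m, a list of three; "roll": the turn about the tool's x in rad. A call has exactly 10 rows; each row shifts and turns the commanded pose from where the row before left it, along the tool's axes as they then stand; what a row does not reach is not made up. A row lasts 1/10 s, in which the tool goes at most 50 mm and 8.59 degrees, less where a joint would pass 70% of its speed; a pose out of reach is approached as far as the arm can. A call with a gripper value outside its range is refused whole. The fingers move at their own pace and stop on an object; FORCE is the grip in N (left out, the last holds). Time passes only in rows, so rows that do not move let the fingers close, or fill a call up. It gives the time, the measured TCP pose, the force and the opening at its end, in the units of the state.
- get_state(): the state, without advancing time (a new reading comes with each control period).
- capture(name): name is "scene" or "side" or "wrist"; returns a dict with "image" (384x512x3 uint8, red, green, blue), "fovy" (degrees; the focal length in pixels is half the picture's height over the tangent of half this angle, whatever the lens; pixels are square), "cx", "cy" (the principal point, pixels), "pose" (4x4, takes a point from camera to world coordinates); the wrist camera has in their place "tool_from_camera" (4x4, takes a point from camera to tool coordinates, whose origin is the TCP and whose axes are the tool frame's). Camera axes: x right, y up, looking along -z (the intrinsics and any distortion apply to the point x, -y, -z); pixel columns grow to the right and rows downward; lengths in m; the calibration is good to about 2 mm. A picture is of the moment at which its call begins: read the wrist's pose just before it. There is no depth.
- close_job(): hands the job in, once; it reports no verdict.
The state is a dict: "time_s": time; "joints": joint angles; "qd": joint speeds; "joint_torque": joint torques, N m; "tcp_pos": TCP position; "eef_rot": TCP orientation; "contact_force": force on the tool from outside, world axes, zero at the start; "moment": the same for the moment, N m; "gripper_width": finger opening in m.
Only numpy, scipy, OpenCV 4.12 (cv2) and the standard library are available. Lean on these libraries where they do the work, as an engineer would, in place of code of your own. Each camera call takes 0.05 s, during which the arm holds its last target.

## Working session

There is one attempt and no reset: what is moved stays moved. The work goes in short steps, Python scripts to look and compute and a shell command to move; the robot and the scene stay as the last step left them, time stands still between calls to the robot, and variables do not carry over. Pictures are saved under pics/ and viewed, and the job is handed in when it is done.

```bash
mkdir -p pics
python3 - <<'E'
from plant import *
import cv2,numpy as np
s=get_state();print({k:np.round(v,3).tolist() for k,v in s.items()})
for n in ("scene","side","wrist"):
    c=capture(n);cv2.imwrite(f"pics/{n}0.png",c["image"][:,:,::-1])
    print(n,{k:(np.round(v,4).tolist()) for k,v in c.items() if k!="image"})
E
```

```text
{'time_s': 0.0, 'joints': [-58.207, 20.592, 0.634, -0.018, -70.138, -16.509], 'qd': [-0.06, 0.02, 0.074, -0.022, -0.018, -0.081], 'joint_torque': [-0.001, -58.272, 29.306, 6.998, 0.007, -0.0], 'tcp_pos': [0.178, -0.651, 0.226], 'eef_rot': [96.305, 89.902, 111.583], 'contact_force': [-0.257, -0.699, -0.088], 'moment': [-0.002, 0.004, 0.01], 'gripper_width': 0.088}
scene {'fovy': 47.4069, 'cx': 255.0052, 'cy': 199.9651, 'pose': [[-0.4394, -0.5721, 0.6925, 1.1388], [0.8983, -0.275, 0.3428, 0.2985], [-0.0057, 0.7727, 0.6348, 0.6701], [0.0, 0.0, 0.0, 1.0]]}
side {'fovy': 43.224, 'cx': 257.7473, 'cy': 185.8649, 'pose': [[0.7544, 0.4355, -0.4912, 0.0917], [-0.6564, 0.5003, -0.5647, -0.4812], [-0.0002, 0.7484, 0.6633, 0.6344], [0.0, 0.0, 0.0, 1.0]]}
wrist {'fovy': 70.7357, 'cx': 255.5046, 'cy': 189.5158, 'tool_from_camera': [[-0.0, 0.2889, -0.9573, -0.1578], [1.0, -0.0004, -0.0002, 0.0002], [-0.0004, -0.9573, -0.2889, -0.0785], [0.0, 0.0, 0.0, 1.0]]}
```

View pics/scene0.png

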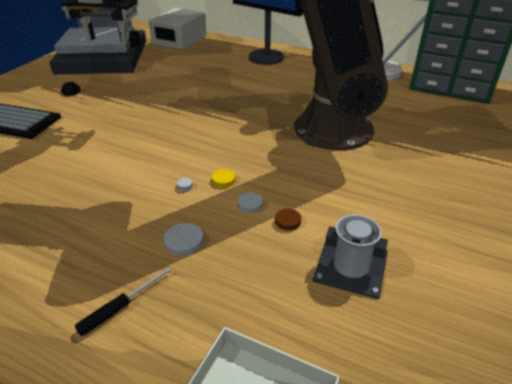

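View pics/side0.png

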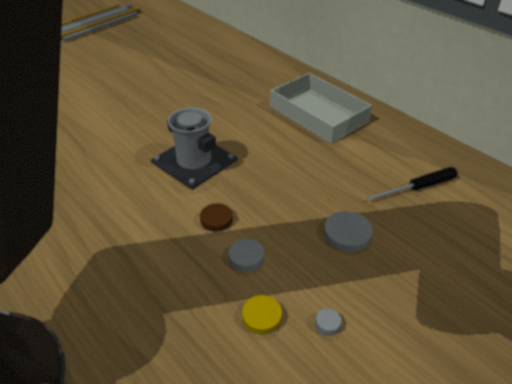

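View pics/wrist0.png

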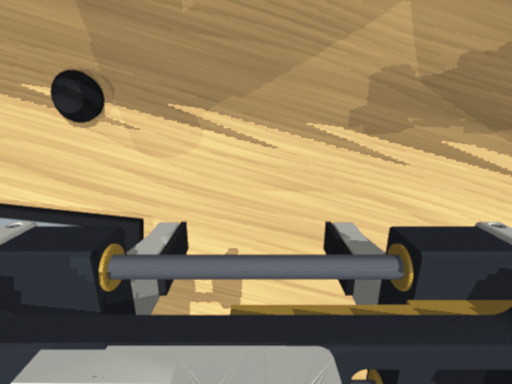

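The scene view shows the grey discs: big at (184,239), middle at (250,202) and small at (184,184). The look-alikes are the yellow disc at (223,178) and the brown one at (288,219). The magazine is at (357,240). In the side view, big is at (348,230), middle (246,254), small (328,321), yellow (262,313), brown (216,217) and the magazine mouth (190,121). I choose the grey middle one and will check its size.

```bash
cat > h.py <<'E'
import numpy as np,cv2
def ray(c,u,v,T=None):
    h=c["image"].shape[0];f=h/2/np.tan(np.radians(c["fovy"]/2))
    T=c["pose"] if T is None else T; T=np.array(T)
    d=np.array([(u-c["cx"])/f,-(v-c["cy"])/f,-1.])
    return T[:3,3],T[:3,:3]@d
def onz(c,u,v,z,T=None):
    o,d=ray(c,u,v,T); return o+d*(z-o[2])/d[2]
def proj(c,p,T=None):
    T=np.array(c["pose"] if T is None else T);h=c["image"].shape[0];f=h/2/np.tan(np.radians(c["fovy"]/2))
    q=T[:3,:3].T@(np.array(p)-T[:3,3]); return c["cx"]+f*q[0]/-q[2], c["cy"]-f*q[1]/-q[2]
def tri(l):
    A=np.zeros((3,3));b=np.zeros(3)
    for o,d in l:
        d=d/np.linalg.norm(d);P=np.eye(3)-np.outer(d,d);A+=P;b+=P@o
    p=np.linalg.solve(A,b);return p,[np.linalg.norm((np.eye(3)-np.outer(d,d)/(d@d))@(p-o)) for o,d in l]
E
python3 - <<'E'
from plant import *
from h import *
seeds={"scene":dict(mid=(250,202),big=(184,239),small=(184,184)),"side":dict(mid=(246,254),big=(348,230),small=(328,321))}
R={}
for n in seeds:
    c=capture(n);hsv=cv2.cvtColor(c["image"],cv2.COLOR_RGB2HSV)
    # grey/blue: blue channel >= red-ish
    im=c["image"].astype(int); m=((im[:,:,2]-im[:,:,0])>-8).astype(np.uint8)
    nl,lab,st,ce=cv2.connectedComponentsWithStats(m)
    cv2.imwrite(f"pics/m_{n}.png",m*255)
    for k,(u,v) in seeds[n].items():
        l=lab[v,u]; ctr=ce[l]; x,y,w,h,a=st[l]
        cn,_=cv2.findContours((lab==l).astype(np.uint8),cv2.RETR_EXTERNAL,cv2.CHAIN_APPROX_NONE)
        p=onz(c,*ctr,.008); W=np.linalg.norm(onz(c,x-.5,ctr[1],.008)-onz(c,x+w-.5,ctr[1],.008))
        R.setdefault(k,[]).append(ray(c,*ctr)); print(n,k,l,ctr.round(1),(w,h,a),p.round(4),"width",W.round(4))
    if 1:
        u,v=(357,228) if n=="scene" else (190,121)
        cv2.imwrite(f"pics/mag_{n}.png",cv2.resize(c["image"][v-60:v+85,u-70:u+70,::-1],None,fx=4,fy=4,interpolation=cv2.INTER_CUBIC))
for k in R: print(k,tri(R[k]))
c=capture("scene");a=c["image"][170:260,140:310,::-1];cv2.imwrite("pics/crop.png",cv2.resize(a,None,fx=4,fy=4,interpolation=cv2.INTER_CUBIC))
E
```

```text
scene mid 230 [249.9 202.1] (np.int32(25), np.int32(19), np.int32(381)) [ 0.4289 -0.0663  0.008 ] width 0.0593
scene big 232 [183.4 238.4] (np.int32(39), np.int32(30), np.int32(942)) [ 0.6008 -0.1408  0.008 ] width 0.0843
scene small 229 [184.2 184.3] (np.int32(14), np.int32(12), np.int32(138)) [ 0.4378 -0.2455  0.008 ] width 0.035
side mid 9 [245.9 254.9] (np.int32(35), np.int32(31), np.int32(897)) [ 0.4259 -0.0666  0.008 ] width 0.0588
side big 7 [347.5 230.9] (np.int32(48), np.int32(39), np.int32(1491)) [ 0.5965 -0.1421  0.008 ] width 0.0847
side small 14 [327.9 321.9] (np.int32(25), np.int32(25), np.int32(524)) [ 0.4348 -0.2451  0.008 ] width 0.037
mid (array([ 0.42694496, -0.06650432,  0.00675149]), [np.float64(0.0007910995690426941), np.float64(0.0007910995690427814)])
big (array([ 0.5986825 , -0.14159437,  0.00590588]), [np.float64(0.0007669315199064281), np.float64(0.0007669315199063581)])
small (array([ 0.43604173, -0.24549553,  0.00690622]), [np.float64(0.001062460648299693), np.float64(0.001062460648299838)])
```

```bash
python3 -c "
import cv2
print([cv2.imread('pics/mag_%s.png'%n).shape for n in('scene','side')])"
```

```text
[(580, 560, 3), (580, 560, 3)]
```

View pics/crop.png

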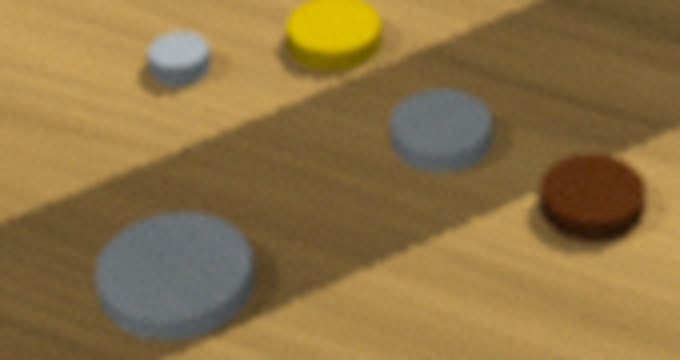

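View pics/mag_scene.png

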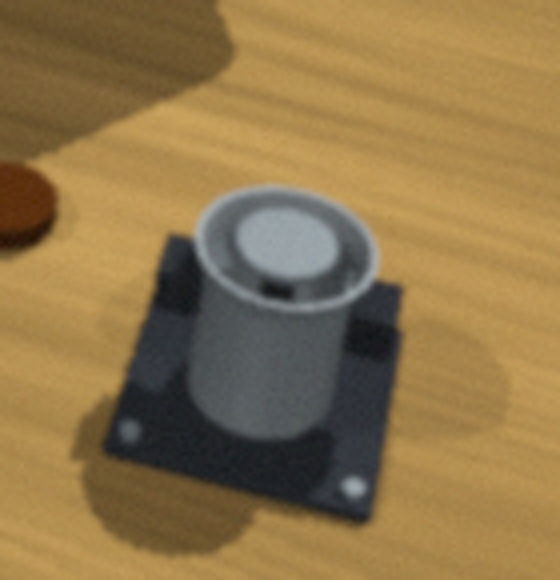

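View pics/mag_side.png

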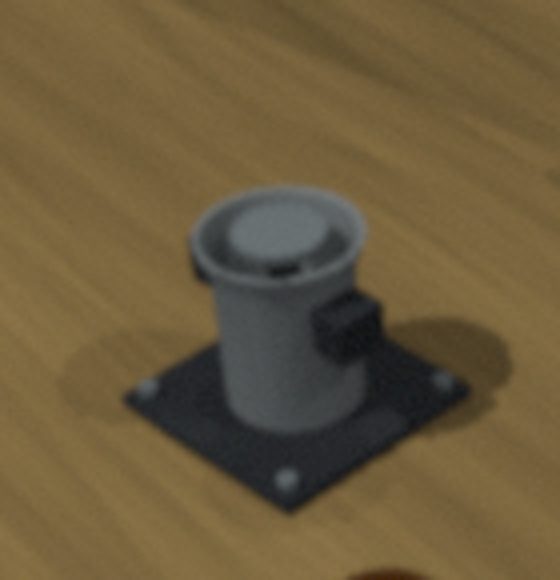

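```bash
cat >> h.py <<'E'
from scipy.spatial.transform import Rotation as Ro
def toolR(s): return Ro.from_euler('xyz',s["eef_rot"],degrees=True).as_matrix()
def go(s,target,yawto=None):
    "shift in tool axes to target; jaw direction angle; roll to bring tool y to world angle yawto (mod 180)"
    R=toolR(s);d=np.array(target)-np.array(s["tcp_pos"]);a=np.degrees(np.arctan2(R[1,1],R[0,1]))
    print("tcp",np.round(s["tcp_pos"],4),"t",s["time_s"],"F",np.round(s["contact_force"],1),"w",s["gripper_width"]);print("tool axes cols\n",R.round(3));print("shift tool",(R.T@d).round(4),"jaw angle",a)
    if yawto is not None:
        e=(yawto-a+90)%180-90; print("roll (rad) =",np.radians(-e), "deg",-e)
E
python3 - <<'E'
from plant import *
from h import *
c1=capture("scene");c2=capture("side")
p1=(358.5,229.6);p2=(189.4,119.5)
print(onz(c1,*p1,.105),onz(c2,*p2,.105),tri([ray(c1,*p1),ray(c2,*p2)]))
# rim width check
print(np.linalg.norm(onz(c1,287+196/4,229.6,.105)-onz(c1,287+379/4,229.6,.105)),np.linalg.norm(onz(c2,120+190/4,119.5,.105)-onz(c2,120+368/4,119.5,.105)))
# base screws (scene BL, BR ; side L,bottom,R) at base top ~0.012
cr=lambda X,Y,o:(o[0]+(X+.5)/4-.5,o[1]+(Y+.5)/4-.5)
for X,Y in [(130,432),(354,487)]: print("screw scene",onz(c1,*cr(X,Y,(287,168)),.012))
for X,Y in [(147,387),(287,480),(444,381)]: print("screw side",onz(c2,*cr(X,Y,(120,61)),.012))
for n,p in dict(brown=(288,219),yellow=(223,178)).items(): print(n,onz(c1,*p,.008))
go(get_state(),[.427,-.0665,.16],0)
E
```

```text
[0.51684015 0.20695295 0.105     ] [0.51132456 0.20396658 0.105     ] (array([0.51347938, 0.2067975 , 0.10236837]), [np.float64(0.00043766475692079036), np.float64(0.000437664756920843)])
0.08570654275710272 0.08669170082833809
screw scene [0.5759325  0.15865501 0.012     ]
screw scene [0.56194462 0.26553034 0.012     ]
screw side [0.45257068 0.25392281 0.012     ]
screw side [0.46470209 0.14578452 0.012     ]
screw side [0.57187351 0.1567555  0.012     ]
brown [0.44507779 0.03812376 0.008     ]
yellow [ 0.37268781 -0.17102769  0.008     ]
tcp [ 0.1779 -0.651   0.2264] t 0.4 F [ 0.1  0.6 -0.5] w 0.08771141792924157
tool axes cols
 [[-0.    -0.264  0.965]
 [ 0.     0.965  0.264]
 [-1.     0.    -0.   ]]
shift tool [0.0665 0.4982 0.3944] jaw angle 105.2853833301559
roll (rad) = -1.3040160602542208 deg -74.7146166698441
```

Run:
```python
from plant import *
from h import *
c1=capture("scene");c2=capture("side")
cr=lambda X,Y,o:(o[0]+(X+.5)/4-.5,o[1]+(Y+.5)/4-.5)
for z in (.075,.084):
  print(z,[onz(c1,*cr(X,Y,(287,168)),z).round(3) for X,Y in [(180,272),(374,325)]],onz(c2,*cr(352,308,(120,61)),z).round(3))
```

```text
0.075 [array([0.523, 0.16 , 0.075]), array([0.518, 0.253, 0.075])] [0.526 0.167 0.075]
0.084 [array([0.532, 0.162, 0.084]), array([0.527, 0.254, 0.084])] [0.519 0.157 0.084]
```

I picked the middle grey disc at scene (250,202): the crop shows plain grey, and its measured width is 59 mm at (0.427,-0.0665). The mouth is at about (0.514,0.2055), with the catches along world ±y (axis angle about 97°). I'll use a jaw angle of 186.5° for both the grasp and the press.

```bash
python3 -m creep '{"jaw":[-1,-1,-1,-1,-1,-1,-1,-1,-1,-1],"translation":[[0,0.031,0.0245],[0,0.031,0.0245],[0,0.031,0.0245],[0,0.031,0.0245],[0,0.031,0.0245],[0,0.031,0.0245],[0,0.031,0.0245],[0,0.031,0.0245],[0,0.031,0.0245],[0,0.031,0.0245]],"roll":[0,0,0,0,0,0,0,0,0,0]}' 20
python3 -m creep '{"jaw":[-1,-1,-1,-1,-1,-1,-1,-1,-1,-1],"translation":[[0,0.031,0.0245],[0,0.031,0.0245],[0,0.031,0.0245],[0,0.031,0.0245],[0,0.031,0.0245],[0,0.031,0.0245],[0,0,0],[0,0,0],[0,0,0],[0,0,0]],"roll":[0,0,0,0,0,0,-0.14,-0.14,-0.14,-0.14]}'
python3 -m creep '{"jaw":[-1,-1,-1,-1,-1,-1,-1,-1,-1,-1],"translation":[[0,0,0],[0,0,0],[0,0,0],[0,0,0],[0,0,0],[0,0,0],[0,0,0],[0,0,0],[0,0,0],[0,0,0]],"roll":[-0.14,-0.14,-0.14,-0.14,-0.14,-0.14,-0.017,0,0,0]}'
python3 - <<'E'
from plant import *
from h import *
s=get_state();go(s,[.427,-.0665,.16],6.5);print(s["joints"])
c=capture("wrist");T=np.eye(4);T[:3,:3]=toolR(s);T[:3,3]=s["tcp_pos"];T=T@np.array(c["tool_from_camera"])
print(proj(c,[.427,-.0665,.016],T))
cv2.imwrite("pics/w1.png",c["image"][:,:,::-1])
E
```

```text
time_s: 1.5
tcp_pos: [0.3329, -0.2861, 0.2269]
eef_rot: [-31.1, 89.9, -15.8]
contact_force: [1.5, -0.2, 0.1]
gripper_width: 0.0874
time_s: 2.5
tcp_pos: [0.4253, -0.0691, 0.2267]
eef_rot: [-24.9, 90.0, 22.8]
contact_force: [-0.3, -0.8, -0.3]
gripper_width: 0.0873
time_s: 3.5
tcp_pos: [0.4253, -0.0693, 0.2266]
eef_rot: [-72.4, 90.0, 24.0]
contact_force: [-0.4, -0.3, 0.6]
gripper_width: 0.0876
tcp [ 0.4253 -0.0693  0.2266] t 3.5 F [-0.4 -0.3  0.6] w 0.08756596417067307
tool axes cols
 [[ 0.    -0.994 -0.111]
 [ 0.    -0.111  0.994]
 [-1.    -0.     0.   ]]
shift tool [ 0.0666 -0.002   0.0026] jaw angle -173.6399244619574
roll (rad) = -0.002442142565238785 deg -0.1399244619574347
[ 1.71726171e+01 -3.32630641e+00 -2.81654853e+01 -3.99442708e-04
 -6.51577711e+01 -1.08123738e+01]
(np.float64(253.84254419755405), np.float64(168.52834639209064))
```

View pics/w1.png

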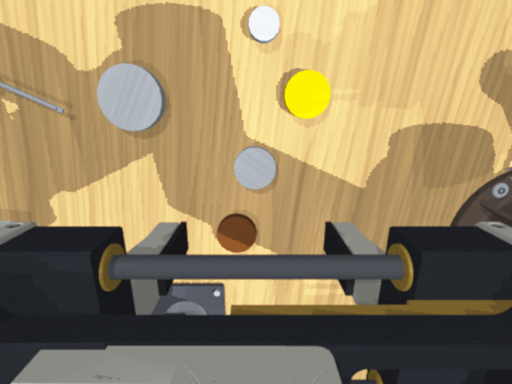

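The wrist view shows the middle grey disc at (255,168), where the stereo fix predicts (254,168.5), so they agree. The brown disc is at (237,232) and the yellow one at (307,94). Descending while refining.

```bash
python3 -m creep '{"jaw":[-1,-1,-1,-1,-1,-1,-1,-1,-1,-1],"translation":[[0.03,0,0],[0.03,0,0],[0.03,0,0],[0.03,0,0],[0,0,0],[0,0,0],[0,0,0],[0,0,0],[0,0,0],[0,0,0]],"roll":[0,0,0,0,0,0,0,0,0,0]}'
cat > w.py <<'E'
from plant import *
from h import *
import sys
def look(name,seed_xyz,z):
    s=get_state();c=capture("wrist");T=np.eye(4);T[:3,:3]=toolR(s);T[:3,3]=s["tcp_pos"];T=T@np.array(c["tool_from_camera"])
    cv2.imwrite(f"pics/{name}.png",c["image"][:,:,::-1])
    print("pred",proj(c,seed_xyz,T))
    return s,c,T
E
python3 - <<'E'
from w import *
s,c,T=look("w2",[.427,-.0665,.016],0)
go(s,[.427,-.0665,.004],6.5)
im=c["image"].astype(int);m=((im[:,:,2]-im[:,:,0])>-8).astype(np.uint8)
u,v=map(int,proj(c,[.427,-.0665,.016],T))
nl,lab,st,ce=cv2.connectedComponentsWithStats(m);l=lab[v,u];print(st[l],ce[l],onz(c,*ce[l],.013,T))
E
```

```text
time_s: 4.55
tcp_pos: [0.4257, -0.0692, 0.1072]
eef_rot: [-80.1, 89.9, 16.4]
contact_force: [-0.2, -0.5, -0.6]
gripper_width: 0.0877
pred (np.float64(253.6528703516602), np.float64(194.9006647174116))
tcp [ 0.4257 -0.0692  0.1072] t 4.55 F [-0.2 -0.5 -0.6] w 0.08770248088232599
tool axes cols
 [[ 0.001 -0.994 -0.113]
 [ 0.    -0.113  0.994]
 [-1.    -0.001  0.   ]]
shift tool [ 0.1032 -0.0015  0.0025] jaw angle -173.52733308340578
roll (rad) = -0.000477052300153065 deg -0.02733308340577878
[ 225  163   60   60 2832] [254.43008475 192.67549435] [ 0.42641527 -0.06788788  0.013     ]
```

View pics/w2.png

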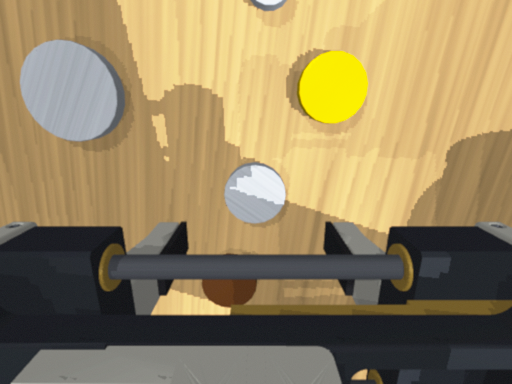

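The disc is between the jaws' lanes at (254,193), which gives (0.4265,-0.067) and agrees with the stereo fix. Descending and gripping.

```bash
python3 -m creep '{"jaw":[-1,-1,-1,-1,-1,-1,-1,-1,-1,-1],"translation":[[0,-0.001,0.002],[0.02,0,0],[0.02,0,0],[0.02,0,0],[0.02,0,0],[0.015,0,0],[0.005,0,0],[0.003,0,0],[0,0,0],[0,0,0]],"roll":[0,0,0,0,0,0,0,0,0,0]}'
python3 -m creep '{"jaw":[1,1,1,1,1,1,1,1,1,1],"translation":[[0,0,0],[0,0,0],[0,0,0],[0,0,0],[0,0,0],[0,0,0],[0,0,0],[0,0,0],[0,0,0],[0,0,0]],"roll":[0,0,0,0,0,0,0,0,0,0]}' 20
```

```text
time_s: 5.6
tcp_pos: [0.4266, -0.0671, 0.0042]
eef_rot: [-83.7, 89.9, 12.8]
contact_force: [-0.3, -0.1, -0.3]
gripper_width: 0.0876
time_s: 6.6
tcp_pos: [0.4262, -0.0672, 0.0037]
eef_rot: [-85.2, 90.0, 11.2]
contact_force: [-0.3, 0.8, 5.7]
gripper_width: 0.0594
```

```bash
python3 -m creep '{"jaw":[1,1,1,1,1,1,1,1,1,1],"translation":[[-0.01,0,0],[-0.02,0,0],[-0.03,0,0],[-0.03,0,0],[-0.03,0,0],[-0.03,0,0],[-0.02,0,0],[0,0,0],[0,0,0],[0,0,0]],"roll":[0,0,0,0,0,0,0,0,0,0]}'
python3 - <<'E'
from w import *
s,c,T=look("w3",[.4265,-.067,.18],0)
go(s,[.514,.2055,.174],6.5)
E
```

```text
time_s: 7.6
tcp_pos: [0.4251, -0.0673, 0.1726]
eef_rot: [86.6, 89.9, -176.9]
contact_force: [-0.1, -0.5, -1.1]
gripper_width: 0.0593
pred (np.float64(252.79042939945467), np.float64(240.57522296596483))
tcp [ 0.4251 -0.0673  0.1726] t 7.6 F [-0.1 -0.5 -1.1] w 0.0593264920899691
tool axes cols
 [[-0.002 -0.994 -0.112]
 [-0.    -0.112  0.994]
 [-1.     0.002  0.   ]]
shift tool [-0.0016 -0.119   0.2611] jaw angle -173.5421028685786
roll (rad) = -0.0007348336812307097 deg -0.042102868578581365
```

View pics/w3.png

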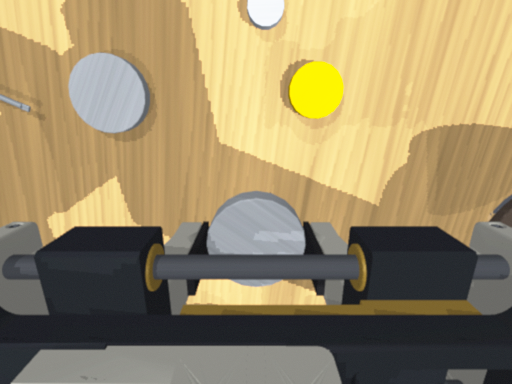

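The disc is held at (256,238), level and centred between the pads, with the opening at 59.3 mm. Carrying it to the magazine.

```bash
python3 -m creep '{"jaw":[1,1,1,1,1,1,1,1,1,1],"translation":[[0,-0.0085,0.0186],[0,-0.017,0.0373],[0,-0.017,0.0373],[0,-0.017,0.0373],[0,-0.017,0.0373],[0,-0.017,0.0373],[0,-0.017,0.0373],[0,-0.0085,0.0187],[0,0,0],[0,0,0]],"roll":[0,0,0,0,0,0,0,0,0,0]}'
python3 - <<'E'
from w import *
s,c,T=look("w4",[.514,.2055,.105],0)
go(s,[.514,.2055,.174],6.5)
for n in("scene","side"):
    k=capture(n);u,v=map(int,proj(k,[.514,.2055,.13]));cv2.imwrite(f"pics/{n}4.png",cv2.resize(k["image"][max(0,v-60):v+60,u-80:u+80,::-1],None,fx=4,fy=4,interpolation=cv2.INTER_CUBIC))
E
```

```text
time_s: 8.65
tcp_pos: [0.5142, 0.2053, 0.1722]
eef_rot: [120.7, 89.8, -142.8]
contact_force: [0.1, -0.3, -1.1]
gripper_width: 0.0595
pred (np.float64(255.17557548088195), np.float64(200.92611391646497))
tcp [0.5142 0.2053 0.1722] t 8.65 F [ 0.1 -0.3 -1.1] w 0.05949293799776086
tool axes cols
 [[-0.002 -0.994 -0.113]
 [-0.002 -0.113  0.994]
 [-1.     0.002 -0.001]]
shift tool [-0.0018  0.0002  0.0002] jaw angle -173.49770003389764
roll (rad) = 4.014198116987995e-05 deg 0.002299966102327744
```

View pics/w4.png

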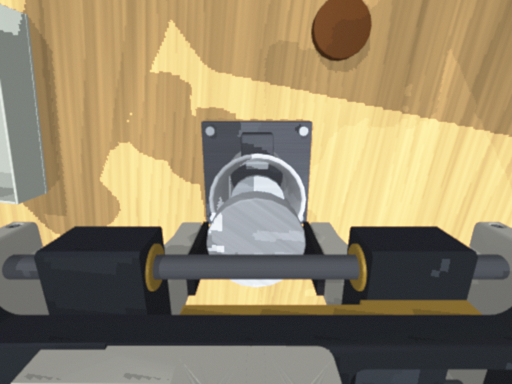

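View pics/scene4.png

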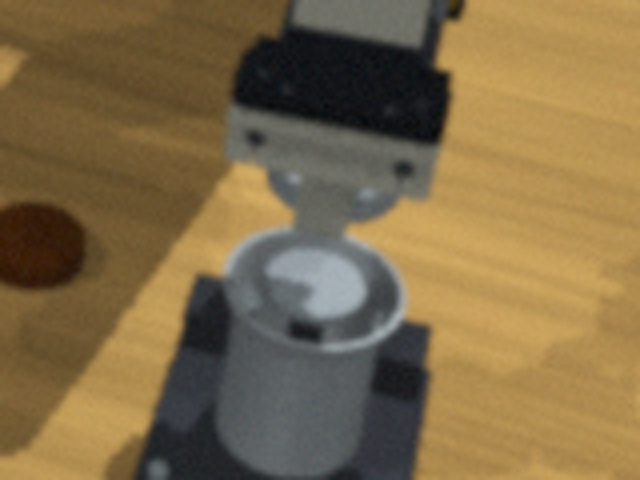

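View pics/side4.png

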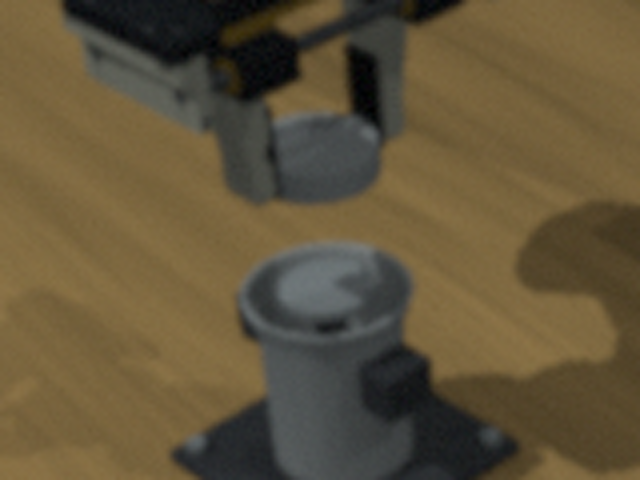

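Run:
```python
import cv2
a=cv2.imread("pics/w4.png")[140:260,180:330];cv2.imwrite("pics/w4c.png",cv2.resize(a,None,fx=5,fy=5,interpolation=cv2.INTER_CUBIC))
```

```text
(no output)
```

View pics/w4c.png

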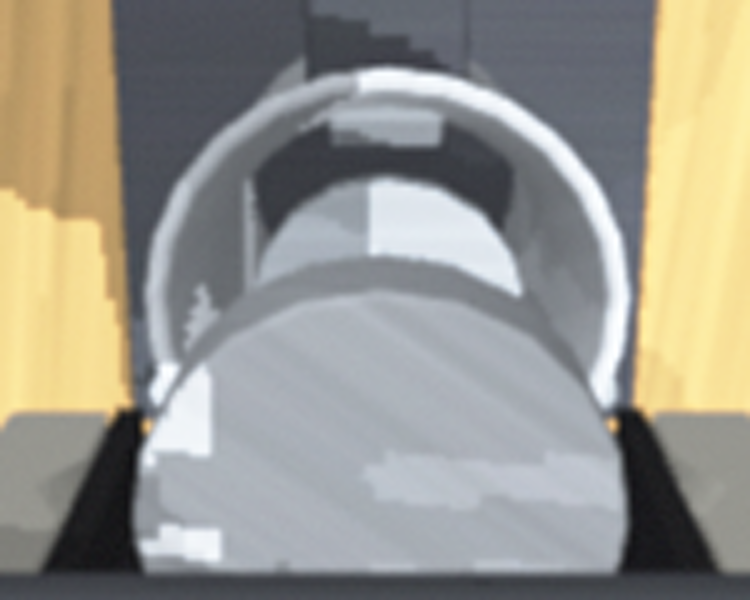

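Run:
```python
from w import *
s,c,T=look("w4b",[.514,.2055,.105],0)
R=toolR(s);zt=R[:,2]
for p,v,z,r in [("rim",153.4,.105,.043),("disc top",198.4,s["tcp_pos"][2]+.012,.03),("disc bot",191.4,s["tcp_pos"][2]-.004,.03)]:
    q=onz(c,257,v,z,T)+zt*r; print(p,R.T@(q-s["tcp_pos"]),q)
```

```text
pred (np.float64(255.4675620119665), np.float64(201.28135839425437))
rim [0.06828489 0.00150874 0.00147152] [0.51268612 0.2058214  0.10498104]
disc top [-0.01198641  0.00110998  0.00118709] [0.51317411 0.20562578 0.18525211]
disc bot [0.00401332 0.00119619 0.00197009] [0.51298885 0.20638575 0.16925211]
```

The crop shows the rim centre at column 257.6 and the disc at 256.0, so the mouth is 1.5 mm further along tool +y. Fore and aft they agree within 1 mm. Correcting and lowering.

```bash
python3 -m creep '{"jaw":[1,1,1,1,1,1,1,1,1,1],"translation":[[0,0.0015,0],[0.015,0,0],[0.015,0,0],[0.015,0,0],[0.006,0,0],[0.003,0,0],[0.003,0,0],[0,0,0],[0,0,0],[0,0,0]],"roll":[0,0,0,0,0,0,0,0,0,0]}'
python3 -m creep '{"jaw":[1,1,1,1,1,1,1,1,1,1],"translation":[[0.001,0,0],[0.001,0,0],[0,0,0],[0.001,0,0],[0,0,0],[0,0,0],[0,0,0],[0,0,0],[0,0,0],[0,0,0]],"roll":[0,0,0,0,0,0,0,0,0,0]}'
```

```text
time_s: 9.85
tcp_pos: [0.5136, 0.2057, 0.117]
eef_rot: [-60.2, 90.0, 36.2]
contact_force: [-0.2, -0.5, -1.3]
gripper_width: 0.0593
time_s: 10.85
tcp_pos: [0.5134, 0.2055, 0.1136]
eef_rot: [-46.5, 90.0, 49.9]
contact_force: [-0.5, -0.7, -2.7]
gripper_width: 0.0596
```

```bash
python3 -m creep '{"jaw":[1,1,1,1,1,1,1,1,1,1],"translation":[[0.001,0,0],[0,0,0],[0.001,0,0],[0,0,0],[0,0,0],[0,0,0],[0,0,0],[0,0,0],[0,0,0],[0,0,0]],"roll":[0,0,0,0,0,0,0,0,0,0]}'
python3 - <<'E'
from w import *
k=capture("side");u,v=map(int,proj(k,[.514,.2055,.12]));cv2.imwrite("pics/side5.png",cv2.resize(k["image"][v-50:v+50,u-70:u+70,::-1],None,fx=5,fy=5,interpolation=cv2.INTER_CUBIC))
print(get_state()["contact_force"])
E
```

```text
time_s: 11.85
tcp_pos: [0.5134, 0.2055, 0.1116]
eef_rot: [104.7, 90.0, -158.8]
contact_force: [0.5, -0.1, -1.2]
gripper_width: 0.0592
[-0.04515187 -0.3025908  -1.77046131]
```

View pics/side5.png

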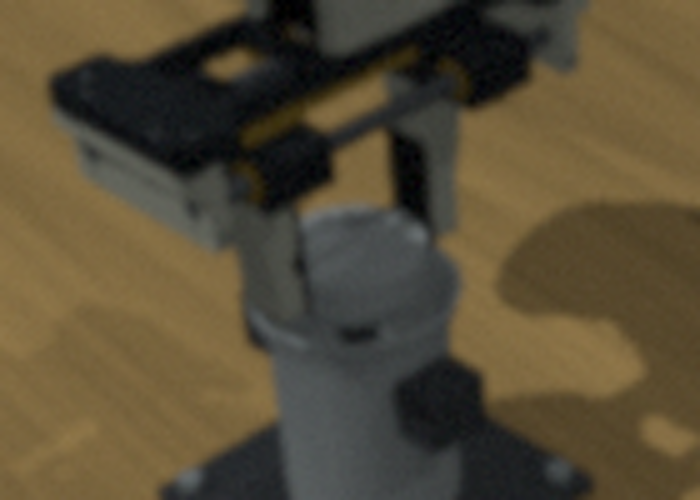

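```bash
python3 -m creep '{"jaw":[1,1,1,1,1,1,1,1,1,1],"translation":[[0.001,0,0],[0,0,0],[0.001,0,0],[0,0,0],[0,0,0],[0,0,0],[0,0,0],[0,0,0],[0,0,0],[0,0,0]],"roll":[0,0,0,0,0,0,0,0,0,0]}'
python3 - <<'E'
from plant import *
import numpy as np
f=[]
for i in range(5): capture("side");f.append(get_state()["contact_force"])
print(np.mean(f,0))
E
```

```text
time_s: 12.9
tcp_pos: [0.5135, 0.2055, 0.1096]
eef_rot: [-67.5, 90.0, 29.0]
contact_force: [1.0, 0.9, 0.5]
gripper_width: 0.0597
[0.57540875 0.26257751 0.64243513]
```

Vertical force rose from about −1.5 N to +0.6 N, so the disc rests on the follower. Releasing.

```bash
python3 -m creep '{"jaw":[-0.4,-0.4,-0.6,-0.6,-0.6,-0.6,-0.6,-0.6,-0.6,-0.6],"translation":[[0,0,0],[0,0,0],[0,0,0],[0,0,0],[0,0,0],[-0.005,0,0],[-0.015,0,0],[-0.02,0,0],[-0.02,0,0],[-0.01,0,0]],"roll":[0,0,0,0,0,0,0,0,0,0]}'
python3 - <<'E'
from w import *
s,c,T=look("w6",[.5129,.2056,.123],0)
go(s,[.5125,.2055,.130],6.5)
for n in("scene","side"):
    k=capture(n);u,v=map(int,proj(k,[.514,.2055,.12]));cv2.imwrite(f"pics/{n}6.png",cv2.resize(k["image"][v-50:v+50,u-70:u+70,::-1],None,fx=5,fy=5,interpolation=cv2.INTER_CUBIC))
E
```

```text
time_s: 14.15
tcp_pos: [0.5141, 0.2059, 0.1817]
eef_rot: [-63.9, 89.9, 32.6]
contact_force: [-0.2, -1.2, -0.4]
gripper_width: 0.0706
pred (np.float64(256.77292704619117), np.float64(203.63460644366387))
tcp [0.5141 0.2059 0.1817] t 14.15 F [-0.2 -1.2 -0.4] w 0.07058194774811614
tool axes cols
 [[ 0.002 -0.994 -0.113]
 [ 0.001 -0.113  0.994]
 [-1.    -0.002  0.001]]
shift tool [ 0.0517  0.0017 -0.0003] jaw angle -173.510663162187
roll (rad) = -0.00018610728883781944 deg -0.01066316218702923
```

View pics/w6.png

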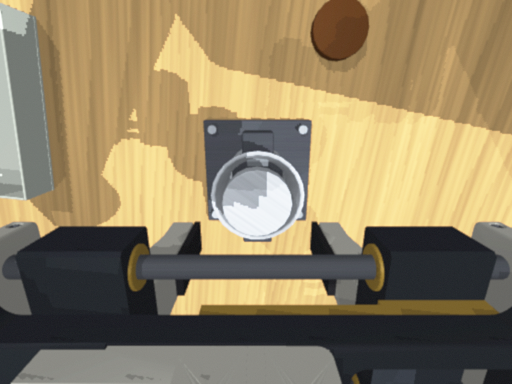

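View pics/side6.png

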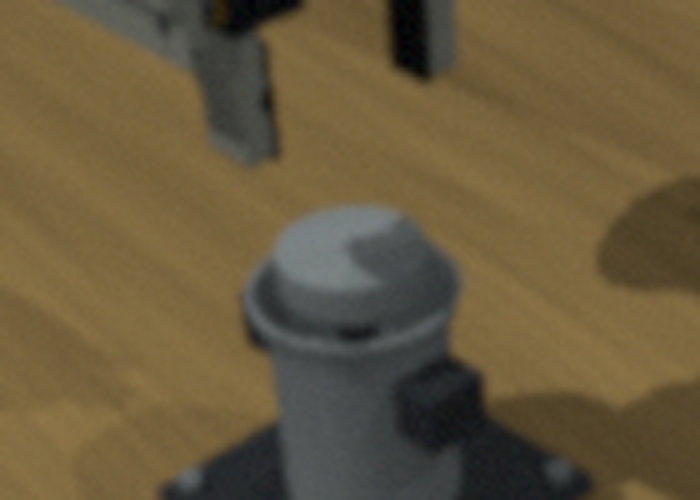

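View pics/scene6.png

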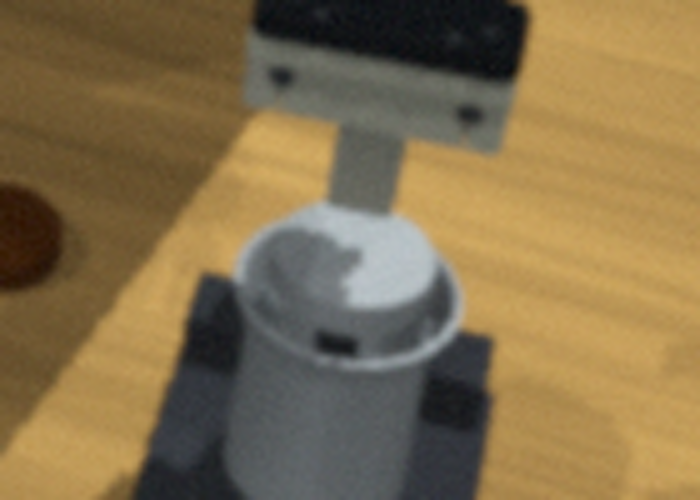

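The wrist view shows the disc seated level in the mouth at (257,203), where (256.8,203.6) was predicted; side and scene agree. Closing the jaws above it and re-centring by 1.7 mm.

```bash
python3 -m creep '{"jaw":[1,1,1,1,1,1,1,1,1,1],"translation":[[0,0.0017,0],[0,0,0],[0,0,0],[0,0,0],[0,0,0],[0,0,0],[0,0,0],[0.01,0,0],[0.02,0,0],[0.015,0,0]],"roll":[0,0,0,0,0,0,0,0,0,0]}'
python3 -m creep '{"jaw":[1,1,1,1,1,1,1,1,1,1],"translation":[[0,0,0],[0.003,0,0],[0.003,0,0],[0.003,0,0],[0.003,0,0],[0.003,0,0],[0,0,0],[0,0,0],[0,0,0],[0,0,0]],"roll":[0,0,0,0,0,0,0,0,0,0]}'
```

```text
time_s: 15.3
tcp_pos: [0.5112, 0.205, 0.1331]
eef_rot: [90.9, 90.0, -172.6]
contact_force: [-0.1, -0.4, -0.9]
gripper_width: 0.0009
time_s: 16.3
tcp_pos: [0.5117, 0.2053, 0.1197]
eef_rot: [-50.0, 90.0, 46.5]
contact_force: [0.1, -0.1, 1.2]
gripper_width: 0.0008
```

Run:
```python
from w import *
s=get_state();go(s,[.5125,.2055,.072],6.5)
for n in("scene","side"):
    k=capture(n);u,v=map(int,proj(k,[.514,.2055,.12]));cv2.imwrite(f"pics/{n}7.png",cv2.resize(k["image"][v-50:v+50,u-70:u+70,::-1],None,fx=5,fy=5,interpolation=cv2.INTER_CUBIC))
```

```text
tcp [0.5117 0.2053 0.1197] t 16.3 F [ 0.1 -0.1  1.2] w 0.0007681365247655193
tool axes cols
 [[ 0.    -0.994 -0.113]
 [ 0.    -0.113  0.994]
 [-1.    -0.     0.   ]]
shift tool [ 0.0477 -0.0008  0.0001] jaw angle -173.52323330226756
roll (rad) = -0.00040549762067991946 deg -0.023233302267556155
```

View pics/side7.png

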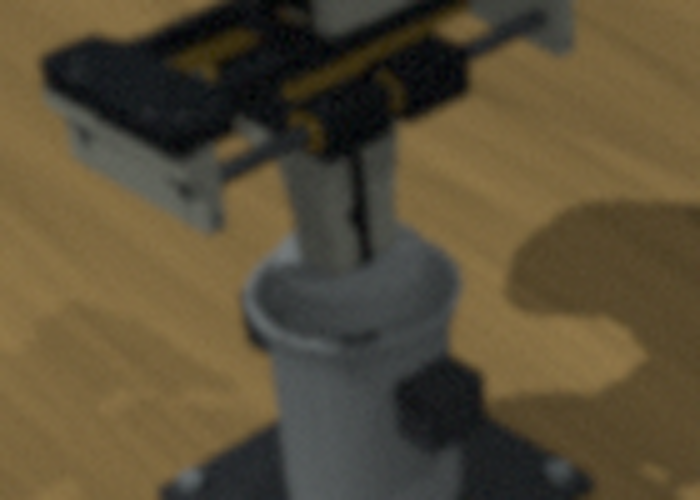

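The shut fingers stand on the middle of the disc, which is level and sinking evenly. Pressing on in small rows.

```bash
python3 -m creep '{"jaw":[1,1,1,1,1,1,1,1,1,1],"translation":[[0.003,-0.0005,0],[0.003,0,0],[0.003,0,0],[0.003,0,0],[0.003,0,0],[0.003,0,0],[0,0,0],[0,0,0],[0,0,0],[0,0,0]],"roll":[0,0,0,0,0,0,0,0,0,0]}'
python3 -m creep '{"jaw":[1,1,1,1,1,1,1,1,1,1],"translation":[[0.002,0,0],[0.002,0,0],[0.002,0,0],[0.002,0,0],[0.002,0,0],[0.002,0,0],[0,0,0],[0,0,0],[0,0,0],[0,0,0]],"roll":[0,0,0,0,0,0,0,0,0,0]}'
```

```text
time_s: 17.4
tcp_pos: [0.5123, 0.2054, 0.1017]
eef_rot: [-68.7, 90.0, 27.7]
contact_force: [-1.3, -0.7, 3.5]
gripper_width: 0.0003
time_s: 18.4
tcp_pos: [0.5123, 0.2054, 0.0896]
eef_rot: [-64.7, 90.0, 31.8]
contact_force: [1.1, 0.6, 2.5]
gripper_width: 0.0001
```

```bash
python3 -m creep '{"jaw":[1,1,1,1,1,1,1,1,1,1],"translation":[[0.002,0,0],[0.002,0,0],[0.002,0,0],[0.002,0,0],[0.001,0,0],[0,0,0],[0,0,0],[0,0,0],[0,0,0],[0,0,0]],"roll":[0,0,0,0,0,0,0,0,0,0]}'
python3 -m creep '{"jaw":[1,1,1,1,1,1,1,1,1,1],"translation":[[0.002,0,0],[0.002,0,0],[0.002,0,0],[0.002,0,0],[0.001,0,0],[0,0,0],[0,0,0],[0,0,0],[0,0,0],[0,0,0]],"roll":[0,0,0,0,0,0,0,0,0,0]}'
python3 - <<'E'
from w import *
s=get_state();go(s,[.5125,.2055,.072],6.5)
for n in("scene","side"):
    k=capture(n);u,v=map(int,proj(k,[.514,.2055,.105]));cv2.imwrite(f"pics/{n}8.png",cv2.resize(k["image"][v-50:v+50,u-70:u+70,::-1],None,fx=5,fy=5,interpolation=cv2.INTER_CUBIC))
E
```

```text
time_s: 19.4
tcp_pos: [0.5123, 0.2054, 0.0806]
eef_rot: [-62.9, 90.0, 33.6]
contact_force: [2.2, -0.2, 3.4]
gripper_width: 0.0006
time_s: 20.4
tcp_pos: [0.5122, 0.2054, 0.0716]
eef_rot: [-36.0, 90.0, 60.5]
contact_force: [0.4, 1.1, 5.5]
gripper_width: 0.0002
tcp [0.5122 0.2054 0.0716] t 20.4 F [0.4 1.1 5.5] w 0.00021777411437466345
tool axes cols
 [[ 0.    -0.994 -0.113]
 [ 0.    -0.113  0.994]
 [-1.    -0.     0.   ]]
shift tool [-0.0004 -0.0003  0.0001] jaw angle -173.52589631654092
roll (rad) = -0.00045197598777777046 deg -0.025896316540922726
```

View pics/side8.png

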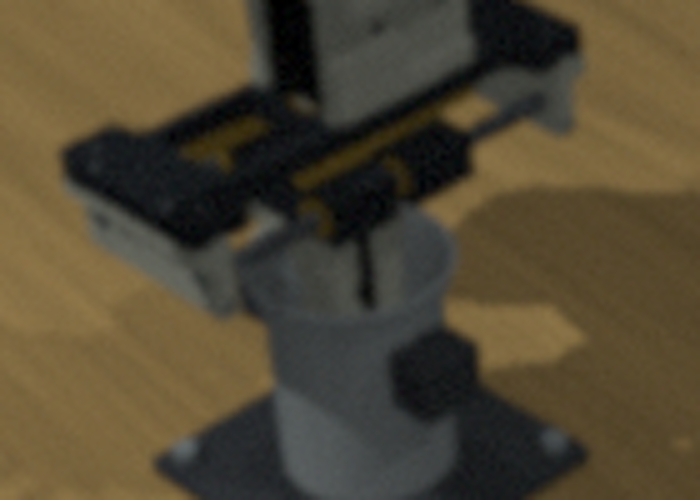

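TCP is at 0.0716, 33 mm below the rim, and the force stayed low. Backing off straight up and looking.

```bash
python3 -m creep '{"jaw":[1,1,1,1,1,1,1,1,1,1],"translation":[[-0.003,0,0],[-0.003,0,0],[-0.004,0,0],[-0.01,0,0],[-0.02,0,0],[-0.02,0,0],[-0.02,0,0],[-0.02,0,0],[-0.01,0,0],[0,0,0]],"roll":[0,0,0,0,0,0,0,0,0,0]}'
python3 - <<'E'
from w import *
s,c,T=look("w9",[.5125,.2055,.077],0)
go(s,[.5125,.2055,.072],6.5)
for n in("scene","side"):
    k=capture(n);u,v=map(int,proj(k,[.514,.2055,.105]));cv2.imwrite(f"pics/{n}9.png",cv2.resize(k["image"][v-50:v+50,u-70:u+70,::-1],None,fx=5,fy=5,interpolation=cv2.INTER_CUBIC))
cv2.imwrite("pics/w9c.png",cv2.resize(c["image"][110:260,170:340,::-1],None,fx=4,fy=4,interpolation=cv2.INTER_CUBIC))
R=toolR(s)
for z in (.077,): print([proj(c,np.array([.5125,.2055,z])+R[:,2]*a+R[:,1]*b,T) for a,b in [(-.03,0),(.03,0),(0,.03),(0,-.03)]])
E
```

```text
time_s: 21.5
tcp_pos: [0.5126, 0.2057, 0.183]
eef_rot: [-56.0, 89.9, 40.5]
contact_force: [0.6, -0.5, 0.3]
gripper_width: 0.0006
pred (np.float64(255.5604097560465), np.float64(187.7750455034009))
tcp [0.5126 0.2057 0.183 ] t 21.5 F [ 0.6 -0.5  0.3] w 0.0006227491294691985
tool axes cols
 [[ 0.002 -0.994 -0.113]
 [ 0.002 -0.113  0.994]
 [-1.    -0.002  0.001]]
shift tool [ 0.111   0.0003 -0.0003] jaw angle -173.52222811617827
roll (rad) = -0.0003879538138266115 deg -0.02222811617826892
[(np.float64(255.57535541329065), np.float64(158.56101552941323)), (np.float64(255.54637724800676), np.float64(215.20415777242016)), (np.float64(285.0569731752255), np.float64(187.78726660975607)), (np.float64(226.0630630013821), np.float64(187.76282407249175))]
```

View pics/w9c.png

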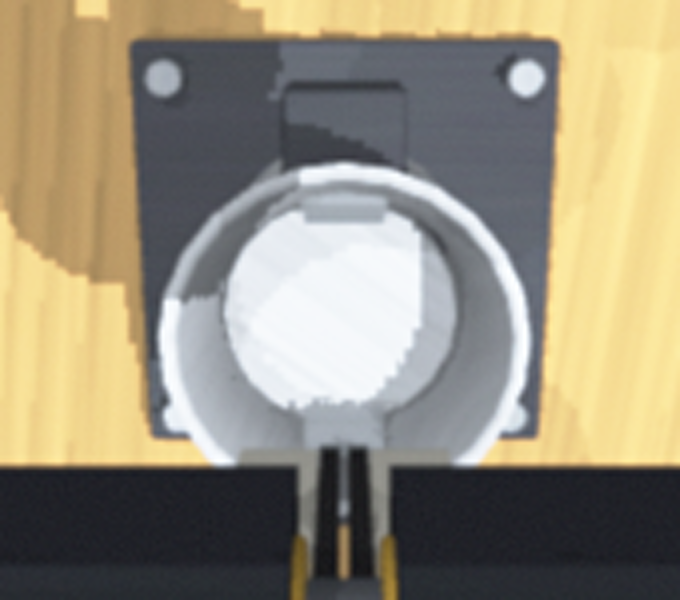

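View pics/side9.png

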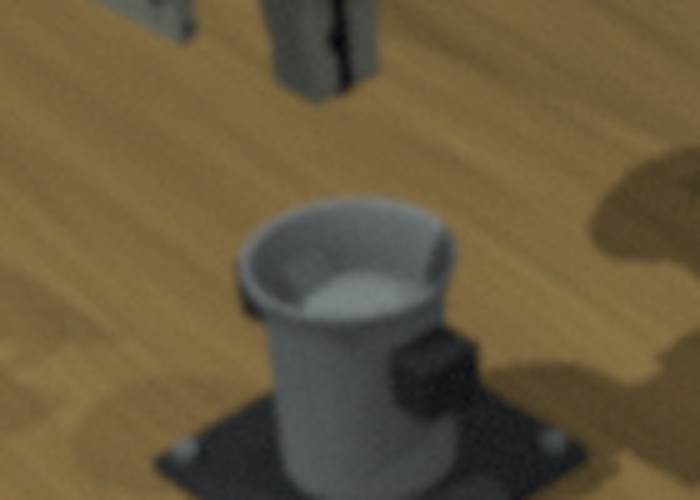

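View pics/scene9.png

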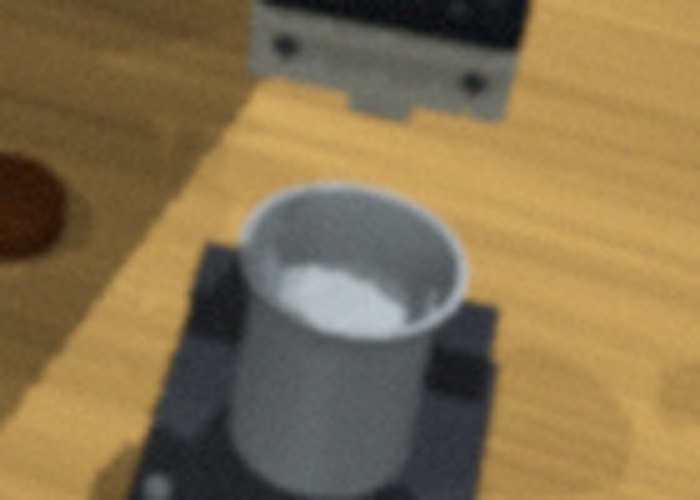

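The wrist crop shows both catches (crop (345,207) and (343,425)) lapping over the disc's edges. The disc's left and right edges are at columns 225.8 and 284.5; 226.1 and 285.1 are predicted for a top 28 mm below the rim. The arm is clear.

Run:
```python
from plant import *
print(get_state()["contact_force"]);print(close_job())
```

```text
[ 0.85093867  0.32748024 -0.8818255 ]
the job is handed in; nothing more can be done
None
```

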